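# Load the cut pipe into the pipe tote and hold the tote up level

## Task

Take the cut copper pipe out of the V-block cradle and lay it in the tote's empty pair of V notches, with about the same overhang at both ends, so that the tote is balanced by a pipe on each side. Then take the tote by the middle of its wooden handle rail, lift it level to about 10 cm above the bench and keep it there, steady and level: the program finishes while holding it up. Do not drop a pipe on the bench, and leave the other things on the bench alone.

Things in the scene. Friction and masses are not known exactly. Their poses are not given: they have to be found in the camera images.
- tote: loose ply pipe tote, about 0.38 kg (under 1 kg loaded), 240 mm long in x, 212 wide in y. Origin: centre of its underside, z up. A low tray (walls 55 mm high) between two end boards 10 mm thick at x = -115 and +115 mm. Each has V notches in its shoulders (140 mm up) at y = -74 and +74: two pairs. The pair at +74 is empty, that at -74 holds a pipe. Mid-boards rise to 172 mm and carry the handle rail.
- tote_rail (a point): centre of the tote's handle rail, 154 mm above its underside: a level dark wooden rail along the tote's x axis, 220 mm long, 20 mm thick (y), 22 mm tall (z), free below and beside (a seated pipe is 53 mm away). Axes as the tote's. The loaded tote's weight is nearly centred below this point.
- free_saddle (a point): on the tote, midway between the two empty 90-degree V notches (apex 118 mm up, 22 mm deep, 44 mm wide at the top): where the centre of a 22 mm pipe lies when seated in both and centred end to end; x = 0, y = +74, z = 133.6 mm in the tote's frame. Axes as the tote's: the pipe lies along x.
- cut_pipe_center (a point): centre of the loose cut copper pipe that lies in the cradle at the start: a straight cylinder 22 mm across, 300 mm long, its axis is x; about 0.15 kg. It may lie up to 25 mm off the middle of the cradle along its axis.
- stowed_pipe_center (a point): centre of the same kind of pipe (22 mm across, 300 mm long, axis x, loose) that already lies in the tote's notches at y = -74; it stays there.
- cradle: pipe-cutting cradle screwed to the bench: ply base 200 x 120 mm, 18 thick, with two wooden V-blocks (36 mm long in x, 75 wide, top 62 mm above the bench) at x = -70 and +70 mm. Origin: centre of its underside, x along the pipe. The cut pipe's axis lies 55.6 mm above the bench; the fingers fit between the blocks.
- tin: small round green tin, 62 mm across, 36 mm high, 0.04 kg, lying loose in the tote's tray and travelling with it. Origin: centre of its underside.
- screw_bin_center (a point): bystander: centre of a small orange open bin of screws, 110 x 100 x 55 mm, standing on the bench.
- screwdriver: bystander: screwdriver with a red handle lying on the bench, about 200 mm long along its x axis.
- pipe_cutter: bystander: small aluminium pipe cutter with a grey knob lying on the bench, about 120 x 45 mm, 20 mm high. Origin on its underside.
There are look-alikes about, which are no part of the job. Several things have the shape of the cradle; the one meant has the colours described above.

How it is judged (in metres and radians):
On the way:
1. the cut pipe lies seated and centred in the tote's empty notches, let go, with the tote still standing on the bench (x of cut_pipe_center in the frame of tote between -0.03 and 0.03 m and y of cut_pipe_center in the frame of tote between 0.068 and 0.08 m and z of cut_pipe_center in the frame of tote between 0.1276 and 0.1396 m and angle between the x axis of cut_pipe_center and the x axis of tote, either way round below 0.05 rad and contact force between cut_pipe and tote above 0.3 N and contact force between the fingers and cut_pipe below 0.1 N and height (world z) of tote below 0.01 m), for 0.2 s.
At the end, for the whole second after the job is handed in: Both pipes seated in their notches (6 mm across and in height, 30 mm end to end, 0.05 rad), untouched by the fingers; the fingers hold the tote within 50 mm of its rail's middle, underside 65 to 140 mm up, tilt under 0.08 rad, under 0.03 m/s and 0.3 rad/s; bench and cradle do not carry it (x of cut_pipe_center in the frame of tote between -0.03 and 0.03 m and y of cut_pipe_center in the frame of tote between 0.068 and 0.08 m and z of cut_pipe_center in the frame of tote between 0.1276 and 0.1396 m and angle between the x axis of each of cut_pipe_center, stowed_pipe_center and the x axis of tote, either way round below 0.05 rad and contact force between each of cut_pipe, stowed_pipe and tote above 0.3 N and x of stowed_pipe_center in the frame of tote between -0.03 and 0.03 m and y of stowed_pipe_center in the frame of tote between -0.08 and -0.068 m and z of stowed_pipe_center in the frame of tote between 0.1276 and 0.1396 m and height (world z) of tote between 0.065 and 0.14 m and angle between tote's own z axis and vertical below 0.08 rad and linear speed of tote below 0.03 m/s and angular speed of tote below 0.3 rad/s and contact force between the fingers and tote above 2 N and distance between the grasp point and tote_rail below 0.05 m and contact force between tote and table below 0.05 N and contact force between tote and cradle below 0.05 N and contact force between the fingers and cut_pipe below 0.1 N and contact force between the fingers and stowed_pipe below 0.1 N); the arm keeps its last pose, push and grip.
It fails at once if a pipe falls on the bench (contact force between any of cut_pipe, stowed_pipe and table above 0.3 N).
It fails at once if the tote is tipped by more than 0.25 rad (14 degrees) (angle between tote's own z axis and vertical above 0.25 rad).
It fails at once if the bin, the screwdriver or the pipe cutter is moved by more than 20 mm (distance of any of screw_bin_center, screwdriver, pipe_cutter from where it was at the start of the episode above 0.02 m).
It also fails if it takes over 56 s, if anything falls off the work surface, if the arm or the gripper's body presses on something with over 40 N, if the wrist force passes 120 N, or if a joint passes its speed limit or range.

## Robot

A 7-joint arm with a two-finger parallel gripper is mounted at the origin on the work surface. World frame = base frame: x ahead of the robot, y to its left, z up, the work surface at z = 0. Lengths are in mm, angles in degrees, forces in N, time in s.
With the tool pointing down it reaches from about 425 to 875 mm from the base axis. Payload 8.4 kg.
Tool frame: the origin (TCP) lies at the very end of the fingers, on their centre line; the grasp point (between the pads) lies 19 mm behind it; x points along the fingers, z is the direction in which the jaws open and shut, and the axes are right-handed (so a half turn about x gives the same grasp; the last joint's range is limited). The gripper opens to 87 mm and grips with 3 to 60 N. Pads are 19 mm wide; open, the fingers measure 117 mm over their backs; the gripper's body (75 mm by 190 mm) begins 51 mm behind the grasp point.
Start: joints at [-5.684, 19.091, 2.286, 83.961, -0.768, 76.965, -3.352], TCP at [649.972, -0.012, 222.546] pointing down, gripper open.
Joint ranges: [-147.57, 147.57], [-21.85, 119.76], [-74.77, 79.35], [14.55, 137.4], [-85.83, 265.84], [4.83, 119.75], [-152.11, 152.11]. Speed limits (degrees/s): [127.2, 127.2, 159.86, 159.86, 180, 180, 180].

## Interface

Orientations are given as a 3x3 rotation matrix whose columns are the frame's x, y, z axes.
In Python, from bench import arm, solve_ik, vision, finder gives the robot as it stands. Calls block until the motion is done:
- arm.move_to(position, orientation): joint-space move of the TCP to a pose.
- arm.servo_line(position, rotation=None, feed=150, max_force=None): straight line of the TCP; rotation=None keeps the orientation; feed is the mean speed in mm/s. With max_force (N) it stops when the force on the tool has changed by that much, and returns True; else False.
- arm.goto_joints(angles): joint-space move.
- arm.gripper_to(opening): finger opening in mm; the grip force is fixed at half the most; returns when the fingers have stopped.
- arm.hold(seconds).
- solve_ik(position, orientation): joint angles nearest the present ones, or None.
- arm.read_state(): the state.
- vision.grab_frame(name): name is "scene" or "side" or "wrist"; returns a dict with "img" (420x560x3 uint8, red, green, blue), "intrinsics" (3x3 intrinsics, pixels), "cam_to_world" (4x4, takes a point from camera to world coordinates). Camera axes: x right, y down, z forward; pixel columns grow to the right and rows downward; lengths in mm; the calibration is good to about 2 mm. A picture is of the moment at which its call begins. There is no depth.
A pose or a line that the arm cannot do raises arm.IKError and nothing moves.
- arm.finish_job(): hands the job in, once; it reports no verdict.
Trained networks look in a picture, given as the dict that the camera call returned (one of the last four; its "shot" number tells which), for a name from the list of things; names that differ only in an ending like _2 or _b are one class to them, and where a whole thing is asked for, a point or a joint stands for the part that bears it (a point fixed in the world has none). Each returns a list of dicts, best first, with "conf" (0 to 1); they miss things now and then, are a little off and sometimes report something else, mostly with a low value. They report only what shows in the picture. A call takes as long as a camera call. They do not tell look-alikes from the thing itself.
- finder.spot_in(picture, query): "box" ([centre column, centre row, width, height] in pixels, round what is visible of it).
- finder.landmark_of(picture, query): "position" ([column, row] in pixels: a listed point, or the origin of a listed thing).
The state is a dict: "clock": time; "qpos": joint angles; "qvel": joint speeds; "joint_efforts": joint torques, N m; "position": TCP position; "eef_rot": TCP orientation; "force": force on the tool from outside, world axes, zero at the start; "torque": the same for the moment, N m; "gripper_width": finger opening in mm.
Only numpy, scipy, OpenCV 4.12 (cv2) and the standard library are available. Lean on these libraries where they do the work, as an engineer would, in place of code of your own. Each camera call takes 0.05 s, during which the arm holds its last target.

## Working session

There is one attempt and no reset: what is moved stays moved. The work goes in short steps, each a Python script; the robot and the scene stay as the last script left them, time stands still between calls to the robot, and variables do not carry over. Pictures are saved under pics/ and viewed, and the job is handed in when it is done.

```bash
mkdir -p pics; ls
python3 - <<'E'
from bench import arm, solve_ik, vision, finder
import cv2
for n in ["scene","side","wrist"]:
    f=vision.grab_frame(n)
    cv2.imwrite(f"pics/{n}0.png",f["img"][:,:,::-1])
    print(n,f["intrinsics"].tolist(),f["cam_to_world"].round(3).tolist())
    for q in ["tote","tote_rail","free_saddle","cut_pipe_center","stowed_pipe_center","cradle"]:
        print(q,[( [round(float(x)) for x in d["position"]],round(float(d["conf"]),2)) for d in finder.landmark_of(f,q)])
print(arm.read_state()["clock"])
E
```

```text
pics
scene [[407.5733322812818, 0.0, 281.3689029175738], [0.0, 407.5733322812818, 207.75869065775558], [0.0, 0.0, 1.0]] [[-0.162, 0.69, -0.706, 1299.721], [0.987, 0.115, -0.114, 138.194], [0.003, -0.715, -0.699, 972.02], [0.0, 0.0, 0.0, 1.0]]
tote [([213, 263], 0.63)]
tote_rail [([209, 229], 0.75)]
free_saddle [([236, 232], 0.59)]
cut_pipe_center [([338, 237], 0.97)]
stowed_pipe_center [([183, 234], 0.77), ([219, 276], 0.52)]
cradle [([384, 196], 0.83), ([338, 257], 0.73), ([236, 233], 0.5)]
side [[420.81453672441273, 0.0, 281.4310934054931], [0.0, 420.81453672441273, 214.84740867518408], [0.0, 0.0, 1.0]] [[0.857, -0.401, 0.323, 17.73], [-0.515, -0.663, 0.542, -690.296], [-0.003, -0.631, -0.775, 1098.266], [0.0, 0.0, 0.0, 1.0]]
tote [([358, 253], 0.86)]
tote_rail [([272, 193], 0.5), ([269, 188], 0.29)]
free_saddle [([344, 218], 0.68)]
cut_pipe_center [([270, 186], 0.7)]
stowed_pipe_center [([378, 245], 0.62), ([359, 224], 0.49)]
cradle [([275, 195], 0.81), ([171, 196], 0.77)]
wrist [[364.3636597393148, 0.0, 279.69167030919266], [0.0, 364.3636597393148, 211.50500682575955], [0.0, 0.0, 1.0]] [[1.0, 0.0, 0.001, 649.872], [0.001, -0.958, -0.286, 78.13], [0.0, 0.286, -0.958, 385.844], [0.0, 0.0, 0.0, 1.0]]
tote [([224, 327], 0.71)]
tote_rail []
free_saddle [([188, 339], 0.92)]
cut_pipe_center []
stowed_pipe_center []
cradle []
1.05
```

View pics/scene0.png

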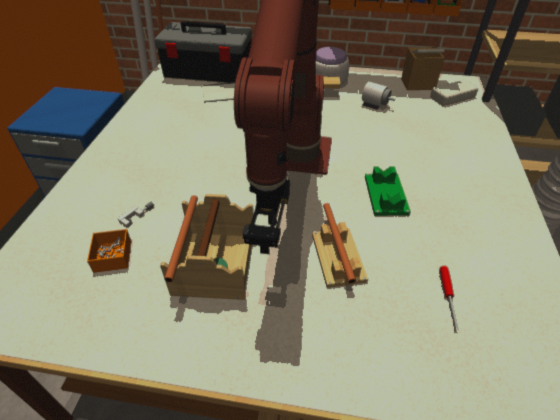

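View pics/side0.png

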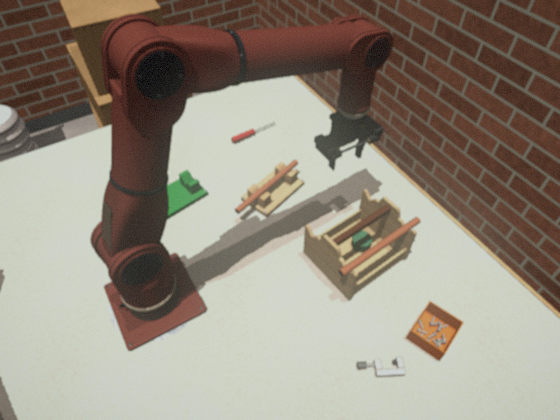

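View pics/wrist0.png

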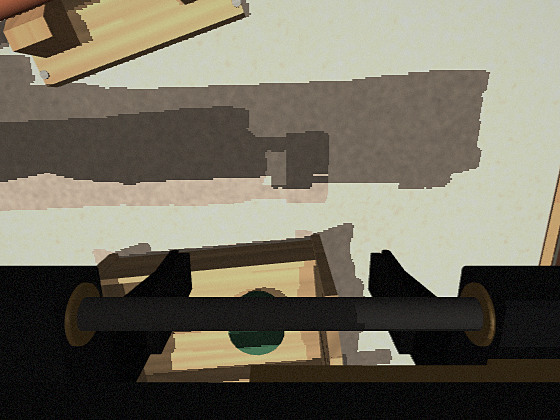

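The scene picture shows the ply cradle with the copper pipe at about (338,240), and the empty green look-alike at (387,190). The tote is at (213,250), with the dark rail at (209,229) and the stowed copper pipe at (183,236). The empty notches face the cradle. The things the networks could take for the cradle are the green block set (387,190) and the tote's notches (236,233). The one I want is the ply cradle at (338,257).

```bash
cat > h.py <<'E'
from bench import arm, solve_ik, vision, finder
import cv2, numpy as np
def ray(f,px):
    K=f["intrinsics"];T=f["cam_to_world"]
    d=T[:3,:3]@np.linalg.solve(K,np.array([px[0],px[1],1.]))
    return T[:3,3],d
def onz(f,px,z):
    o,d=ray(f,px); return o+d*(z-o[2])/d[2]
def proj(f,p):
    T=f["cam_to_world"]; c=T[:3,:3].T@(np.asarray(p,float).reshape(-1,3)-T[:3,3]).T
    u=f["intrinsics"]@c; return (u[:2]/u[2]).T
def down(yaw): # closing axis z at yaw(deg) in the horizontal plane
    a=np.radians(yaw); x=np.array([0,0,-1.]); z=np.array([np.cos(a),np.sin(a),0]); return np.column_stack([x,np.cross(z,x),z])
def save(f,n,box=None,k=1):
    im=f["img"][:,:,::-1]
    if box: im=im[box[1]:box[3],box[0]:box[2]]
    cv2.imwrite(f"pics/{n}.png",cv2.resize(im,None,fx=k,fy=k,interpolation=cv2.INTER_CUBIC))
E
python3 - <<'E'
from h import *
print(arm.read_state()["eef_rot"].round(2) if hasattr(arm.read_state()["eef_rot"],'round') else arm.read_state()["eef_rot"])
Z=dict(tote=0,tote_rail=154,free_saddle=133.6,cut_pipe_center=55.6,stowed_pipe_center=133.6,cradle=0,tin=10,screw_bin_center=27,screwdriver=10,pipe_cutter=0)
for n in ["scene","side"]:
    f=vision.grab_frame(n)
    for q,z in Z.items():
        for d in finder.landmark_of(f,q): print(n,q,round(d["conf"],2),np.round(d["position"]),onz(f,d["position"],z).round())
    if n=="scene": save(f,"crop",(280,160,460,310),4)
    else: save(f,"crop2",(210,130,460,360),3)
print(arm.read_state()["clock"])
E
```

```text
[[-0.  0.  1.]
 [-0.  1. -0.]
 [-1. -0. -0.]]
scene tote 0.98 [210. 260.] [ 576. -196.    0.]
scene tote_rail 0.59 [211. 229.] [ 587. -171.  154.]
scene free_saddle 0.87 [234. 232.] [ 571. -111.  134.]
scene free_saddle 0.62 [131. 222.] [ 581. -410.  134.]
scene cut_pipe_center 0.7 [341. 238.] [473. 186.  56.]
scene stowed_pipe_center 0.9 [184. 233.] [ 596. -247.  134.]
scene cradle 0.67 [387. 194.] [189. 335.   0.]
scene cradle 0.59 [339. 258.] [505. 188.   0.]
scene cradle 0.43 [214. 274.] [ 625. -168.    0.]
scene tin 0.43 [217. 276.] [ 636. -157.   10.]
scene screw_bin_center 0.88 [110. 249.] [ 604. -494.   27.]
scene screw_bin_center 0.64 [130. 220.] [ 482. -485.   27.]
scene screwdriver 0.88 [451. 301.] [613. 499.  10.]
scene pipe_cutter 0.51 [131. 219.] [ 454. -503.    0.]
side tote 0.61 [354. 253.] [ 588. -172.    0.]
side tote 0.39 [387. 368.] [ 445. -503.    0.]
side tote_rail 0.77 [359. 225.] [ 582. -176.  154.]
side free_saddle 0.96 [344. 215.] [ 576. -113.  134.]
side cut_pipe_center 0.84 [268. 187.] [477. 165.  56.]
side stowed_pipe_center 0.72 [378. 245.] [ 595. -249.  134.]
side stowed_pipe_center 0.48 [360. 222.] [ 603. -158.  134.]
side cradle 0.94 [271. 193.] [497. 182.   0.]
side cradle 0.6 [174. 195.] [199. 349.   0.]
side tin 0.68 [358. 242.] [ 623. -150.   10.]
side screw_bin_center 0.93 [436. 332.] [ 611. -501.   27.]
side screwdriver 0.72 [254. 133.] [593. 485.  10.]
side pipe_cutter 0.66 [386. 368.] [ 445. -501.    0.]
side pipe_cutter 0.26 [380. 242.] [ 687. -180.    0.]
2.15
```

View pics/crop.png

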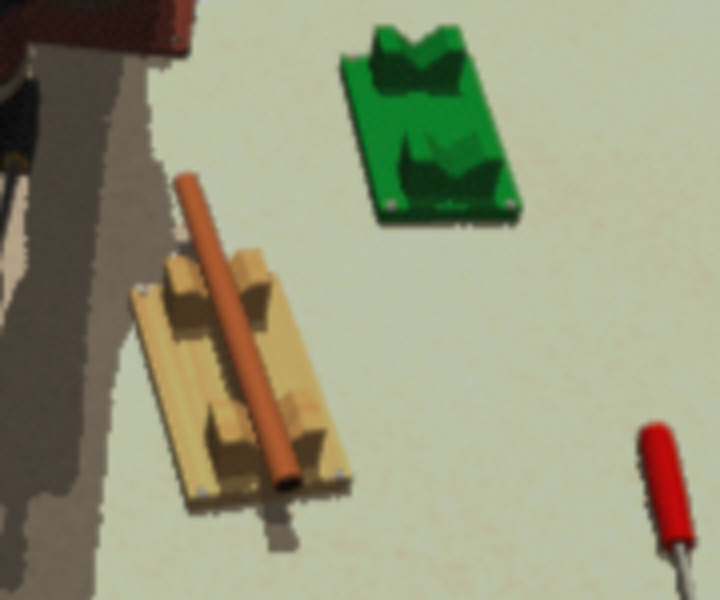

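View pics/crop2.png

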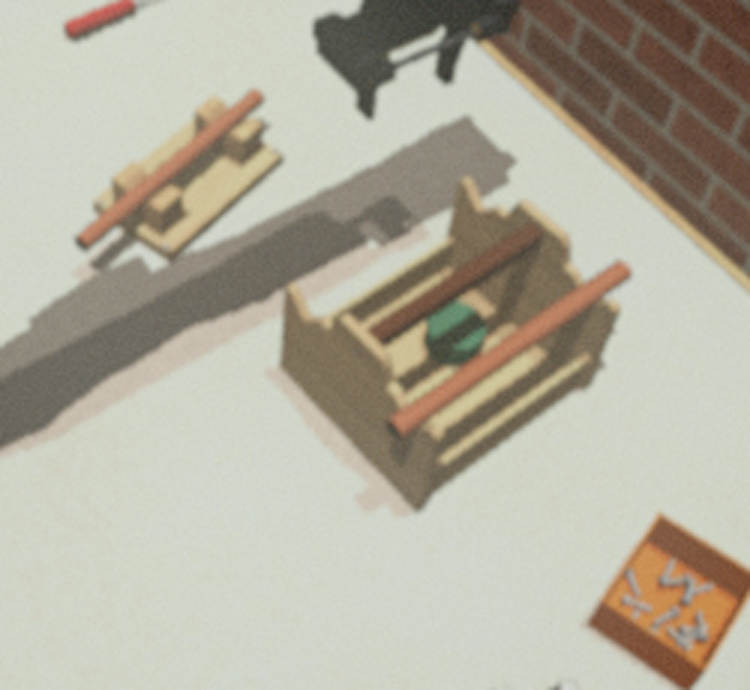

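The crops confirm the choice: a copper pipe lying in a ply V-block cradle, with the green one empty. Next I'll measure both pipes from their colour.

```bash
cat >> h.py <<'E'
def copper(f,p0,z,r=60):
    """pipe ends from the colour blob nearest the pixel p0"""
    hsv=cv2.cvtColor(f["img"],cv2.COLOR_RGB2HSV)
    m=((hsv[...,0]<14)|(hsv[...,0]>174))&(hsv[...,1]>105)&(hsv[...,2]>85)
    m=cv2.morphologyEx(m.astype(np.uint8),cv2.MORPH_OPEN,np.ones((2,2)))
    n,l,s,c=cv2.connectedComponentsWithStats(m)
    best=None
    for i in range(1,n):
        if s[i,4]<80: continue
        ys,xs=np.nonzero(l==i); d=np.hypot(xs-p0[0],ys-p0[1]).min()
        if best is None or d<best[0]: best=(d,i)
    ys,xs=np.nonzero(l==best[1]); P=np.c_[xs,ys].astype(float)
    vx,vy,cx,cy=cv2.fitLine(P.astype(np.float32),cv2.DIST_L2,0,.01,.01).ravel()
    t=(P-[cx,cy])@[vx,vy]; e=[np.array([cx+vx*k,cy+vy*k]) for k in (t.min()-.5,t.max()+.5)]
    W=[onz(f,p,z) for p in e]; W.sort(key=lambda p:p[0]); a,b=W
    return dict(area=len(P),px=np.round(e,1).tolist(),mid=((a+b)/2).round(1),L=round(np.linalg.norm(b-a),1),yaw=round(np.degrees(np.arctan2(b[1]-a[1],b[0]-a[0])),2),ends=[a.round(1),b.round(1)])
E
python3 - <<'E'
from h import *
f=vision.grab_frame("scene"); print(copper(f,(340,240),55.6)); print(copper(f,(183,236),133.6))
f=vision.grab_frame("side"); print(copper(f,(268,187),55.6)); print(copper(f,(378,245),133.6))
E
```

```text
{'area': 552, 'px': [[326.1, 203.8], [352.4, 280.4]], 'mid': array([476.9, 177.2,  55.6]), 'L': np.float64(305.1), 'yaw': np.float64(18.36), 'ends': [array([332.1, 129.1,  55.6]), array([621.6, 225.2,  55.6])]}
{'area': 617, 'px': [[168.8, 279.4], [195.4, 196.3]], 'mid': array([ 599.1, -248.6,  133.6]), 'L': np.float64(305.8), 'yaw': np.float64(5.5), 'ends': [array([ 446.9, -263.3,  133.6]), array([ 751.3, -234. ,  133.6])]}
{'area': 252, 'px': [[238.2, 210.8], [296.5, 161.9]], 'mid': array([482.9, 172.5,  55.6]), 'L': np.float64(297.2), 'yaw': np.float64(18.43), 'ends': [array([342. , 125.5,  55.6]), array([623.9, 219.5,  55.6])]}
{'area': 588, 'px': [[342.1, 273.0], [418.8, 219.8]], 'mid': array([ 604.6, -254.7,  133.6]), 'L': np.float64(300.4), 'yaw': np.float64(5.8), 'ends': [array([ 455.2, -269.9,  133.6]), array([ 754. , -239.5,  133.6])]}
```

Both views agree within about 6 mm: the pipe is near (480,175) at yaw 18.4°, and the tote's yaw is about 5.6°. I'll refine this with the wrist camera from above.

Run:
```python
from h import *
arm.move_to([480,175,260],down(18.4)); arm.hold(.2)
f=vision.grab_frame("wrist"); save(f,"w1")
print(copper(f,proj(f,[480,175,55.6])[0],55.6))
for q,z in [("cut_pipe_center",55.6),("cradle",0)]:
    for d in finder.landmark_of(f,q): print(q,round(d["conf"],2),np.round(d["position"]),onz(f,d["position"],z).round())
print(arm.read_state()["clock"],arm.read_state()["position"])
```

```text
Traceback (most recent call last):
  File "h.py", line 29, in copper
    ys,xs=np.nonzero(l==best[1]); P=np.c_[xs,ys].astype(float)
                        ~~~~^^^
TypeError: 'NoneType' object is not subscriptable
```

View pics/w1.png

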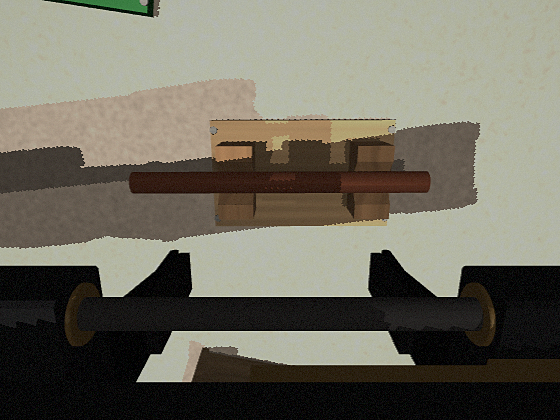

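The pipe runs horizontally from (130,182) to (430,182), in the arm's shadow. I'll loosen the brightness threshold.

```bash
sed -i 's/def copper(f,p0,z,r=60):/def copper(f,p0,z,vmin=85):/; s/hsv\[...,2\]>85/hsv[...,2]>vmin/' h.py; sed -i 's/hsv\[...,1\]>105/hsv[...,1]>(105 if vmin>80 else 135)/' h.py
python3 - <<'E'
from h import *
f=vision.grab_frame("wrist")
c=copper(f,proj(f,[480,175,55.6])[0],55.6,45); print(c)
for q,z in [("cut_pipe_center",55.6),("cradle",0)]:
    for d in finder.landmark_of(f,q): print(q,round(d["conf"],2),np.round(d["position"]),onz(f,d["position"],z).round())
for y in (18.4+90,18.4-90):
    q=solve_ik([c["mid"][0],c["mid"][1],37],down(y)); print(y,None if q is None else np.round(q,1))
    q=solve_ik([575,-110,115],down(y-12.8)); print(None if q is None else np.round(q,1))
print(arm.read_state()["clock"],arm.read_state()["position"])
E
```

```text
{'area': 3269, 'px': [[157.5, 181.8], [430.5, 183.7]], 'mid': array([494.7, 178. ,  55.6]), 'L': np.float64(280.6), 'yaw': np.float64(17.91), 'ends': [array([361.2, 134.8,  55.6]), array([628.2, 221.2,  55.6])]}
cut_pipe_center 0.73 [280. 184.] [481. 172.  56.]
cradle 0.56 [303. 170.] [505. 186.   0.]
108.4 [-15.5  15.6 -10.3 112.2   3.5  52.5  80.8]
[  2.2  16.2   5.  100.9  -1.6  63.  103.4]
-71.6 [-21.1  15.3  -4.  112.5   1.3  52.3 -97.4]
[ -2.6  16.2  10.7 101.2  -3.3  62.9 -75.2]
3.625 [480.28113866 174.66519242 259.76886726]
```

Run:
```python
from h import *
f=vision.grab_frame("wrist")
g=f["img"].astype(int)
for c in (150,220,280,340,410): 
    col=g[160:205,c]; r=col[:,0]-col[:,2]; m=np.nonzero(cv2.cvtColor(f["img"][160:205,c:c+1],cv2.COLOR_RGB2HSV)[:,0,1]>130)[0]+160; print(c,m.min(),m.max(),m.size)
a,b=onz(f,(129.8,182.2),55.6),onz(f,(430.5,182.8),55.6)
print(a,b,(a+b)/2,np.linalg.norm(a-b),np.degrees(np.arctan2(*(b-a)[1::-1])))
save(f,"w1b",(110,150,450,215),2)
```

```text
150 173 193 19
220 161 204 28
280 165 193 23
340 172 193 19
410 173 193 21
[333.95631636 125.82568075  55.6       ] [627.49930988 222.75142226  55.6       ] [480.72781312 174.28855151  55.6       ] 309.1311831772671 18.272843864388904
```

View pics/w1b.png

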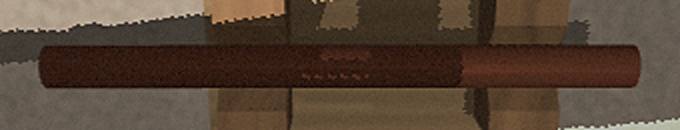

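The pipe centre is (481,174) at yaw 18.3°. The 309 mm length is what the upper rims at z≈66 should give, so it is consistent. I'll grasp it now.

Run:
```python
from h import *
R=down(18.3-90)
arm.move_to([480.8,174,140],R); arm.gripper_to(60)
s=arm.servo_line([480.8,174,36.6],R,feed=100,max_force=15); print(s,arm.read_state()["position"],arm.read_state()["force"])
arm.gripper_to(10); st=arm.read_state(); print(st["gripper_width"],st["force"],st["clock"])
f=vision.grab_frame("side"); save(f,"g1",(200,120,340,240),5)
```

```text
False [481.29501468 174.24307441  37.2314256 ] [-1.30243275 -0.13125454  0.58117228]
21.103960574228257 [-2.2407009   2.65340214  0.81837668] 7.775
```

View pics/g1.png

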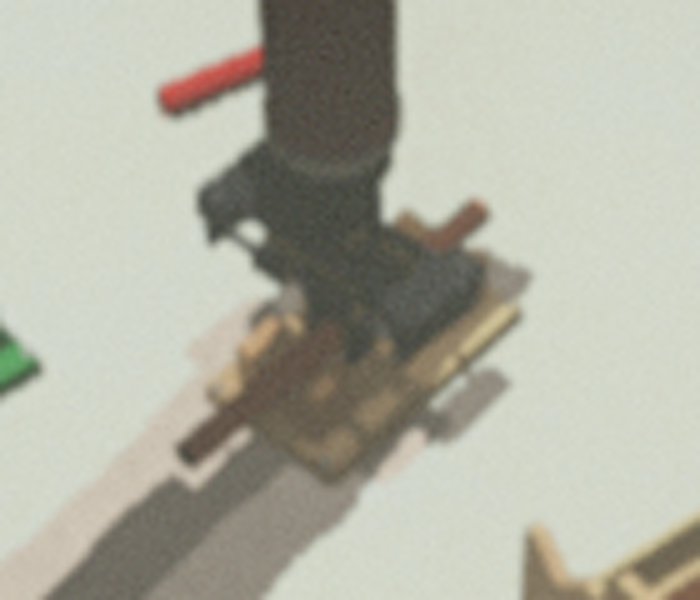

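The pipe is gripped at 21.1 mm. I'll lift it and look at the tote while the arm is clear of it.

Run:
```python
from h import *
R=down(18.3-90)
arm.servo_line([480.8,174,260],R,feed=150); print(arm.read_state()["gripper_width"],arm.read_state()["force"])
for n,b in (("scene",(150,180,270,310)),("side",(290,170,440,310))):
    f=vision.grab_frame(n); save(f,"t_"+n,b,4.5)
    print(n,copper(f,(183,236) if n=="scene" else (378,245),133.6))
    for q,z in dict(tote=0,tote_rail=154,free_saddle=133.6,stowed_pipe_center=133.6).items():
        for d in finder.landmark_of(f,q): print(n,q,round(d["conf"],2),np.round(d["position"]),onz(f,d["position"],z).round())
print(arm.read_state()["clock"])
```

```text
21.183584700154483 [ 0.70977123 -0.21886046 -1.88901464]
scene {'area': 610, 'px': [[168.7, 279.4], [195.4, 196.3]], 'mid': array([ 599.1, -248.7,  133.6]), 'L': np.float64(305.8), 'yaw': np.float64(5.49), 'ends': [array([ 446.9, -263.4,  133.6]), array([ 751.3, -234.1,  133.6])]}
scene tote 0.82 [213. 264.] [ 588. -184.    0.]
scene tote_rail 0.63 [208. 231.] [ 594. -177.  154.]
scene tote_rail 0.31 [130. 221.] [ 593. -403.  154.]
scene free_saddle 0.7 [234. 235.] [ 580. -110.  134.]
scene stowed_pipe_center 0.81 [182. 233.] [ 598. -253.  134.]
side {'area': 581, 'px': [[342.3, 272.9], [419.3, 219.5]], 'mid': array([ 605.9, -254.7,  133.6]), 'L': np.float64(301.6), 'yaw': np.float64(5.77), 'ends': [array([ 455.9, -269.9,  133.6]), array([ 756. , -239.6,  133.6])]}
side tote 0.86 [356. 253.] [ 597. -174.    0.]
side tote_rail 0.91 [360. 224.] [ 586. -173.  154.]
side free_saddle 0.63 [341. 216.] [ 567. -112.  134.]
side stowed_pipe_center 0.71 [379. 245.] [ 598. -250.  134.]
9.9667
```

View pics/t_scene.png

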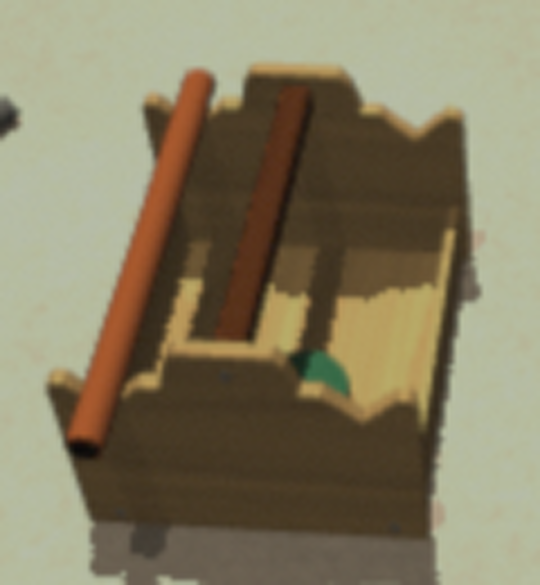

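View pics/t_side.png

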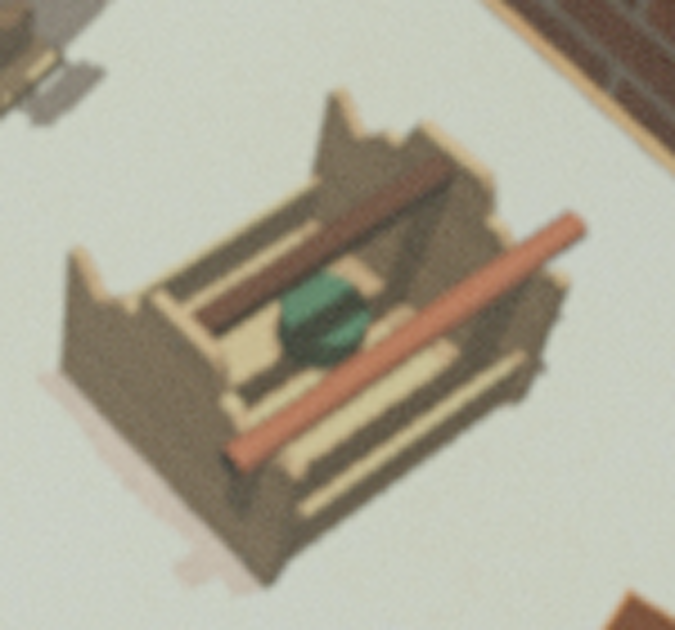

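Run:
```python
from h import *
f=vision.grab_frame("scene"); print("scene", onz(f,(243.3,210.4),118),onz(f,(231.1,272.7),118))
f=vision.grab_frame("side"); print("side", onz(f,(317.1,237.8),118),onz(f,(375.6,200),118))
arm.move_to([580,-105,330],down(5.6-90)); arm.hold(.3)
f=vision.grab_frame("wrist"); save(f,"w2")
for q,z in dict(tote=0,tote_rail=154,free_saddle=133.6,stowed_pipe_center=133.6).items():
    for d in finder.landmark_of(f,q): print(q,round(d["conf"],2),np.round(d["position"]),onz(f,d["position"],z).round())
st=arm.read_state();print(st["clock"],st["gripper_width"])
```

```text
scene [ 467.04831127 -111.08172953  118.        ] [694.79902208 -90.09671726 118.        ]
side [ 470.38491571 -130.82207407  118.        ] [ 705.95230392 -104.74108609  118.        ]
tote 0.68 [334. 167.] [ 582. -179.   -0.]
tote_rail 0.98 [361. 193.] [ 583. -183.  154.]
stowed_pipe_center 0.89 [426. 182.] [ 597. -251.  134.]
11.7833 21.028292677318202
```

View pics/w2.png

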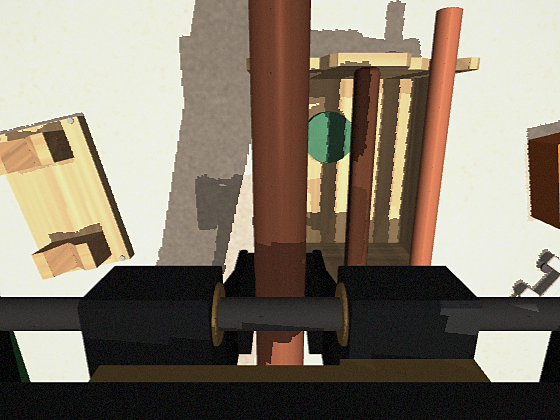

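Run:
```python
from h import *
f=vision.grab_frame("wrist")
save(f,"w3",(235,0,495,100),3)
for n,p,z in [("rail a",(368.5,68),165),("rail b",(356.5,265),165),("stow a",(448.5,12),133.6),("stow b",(422.5,264),133.6),("corner R",(480,65),140),("corner L",(248,66),140)]: print(n,onz(f,p,z).round(1))
```

```text
rail a [ 693.6 -169.5  165. ]
rail b [ 513.7 -188.   165. ]
stow a [ 749.8 -239.2  133.6]
stow b [ 508.  -267.2  133.6]
corner R [ 708.7 -274.9  140. ]
corner L [687.3 -66.2 140. ]
```

View pics/w3.png

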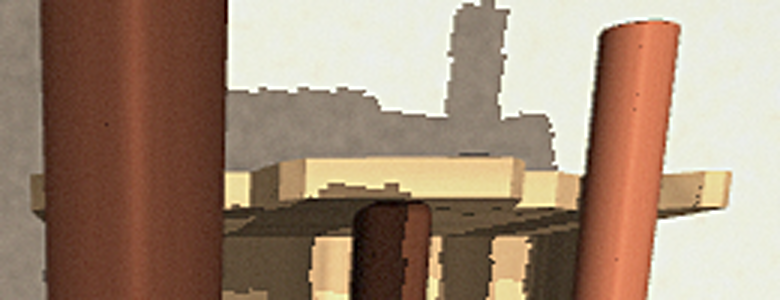

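The wrist view looks at the tote from behind. The rail runs (368,68)–(356,265), the stowed pipe (448,12)–(422,264), and the far board's corners are at (245,64) and (479,64). Corners, rail, stowed pipe and networks all give a tote centre near (584,-181) and yaw 5.8°, so the saddle is at (576.6,-107.6). I'll lower the pipe there with a force guard.

Run:
```python
from h import *
R=down(5.75-90); x,y=576.6,-107.6
arm.servo_line([x,y,140],R,feed=120,max_force=12); print(arm.read_state()["position"])
f0=np.array(arm.read_state()["force"])
s=arm.servo_line([x,y,114],R,feed=20,max_force=5); st=arm.read_state(); print(s,st["position"],np.array(st["force"])-f0,st["clock"])
for n,b in (("scene",(150,150,290,310)),("side",(290,130,440,310))):
    f=vision.grab_frame(n); save(f,"p_"+n,b,3.7)
```

```text
[ 577.06409445 -107.6452134   140.6990492 ]
True [ 576.48378752 -107.16597666  115.78486843] [1.13645559 0.32708726 3.93567871] 14.6583
```

View pics/p_scene.png

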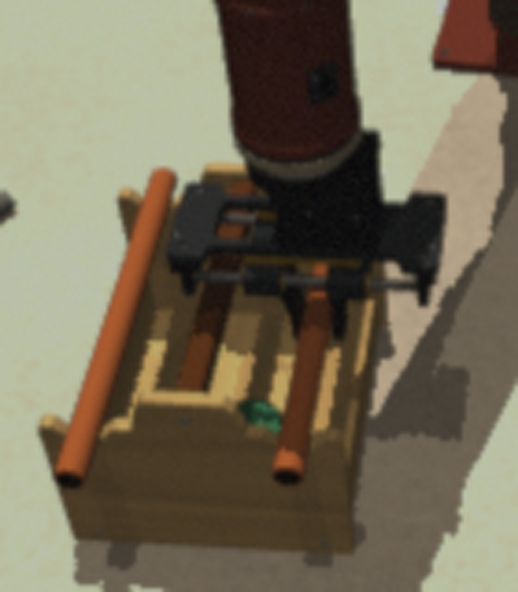

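View pics/p_side.png

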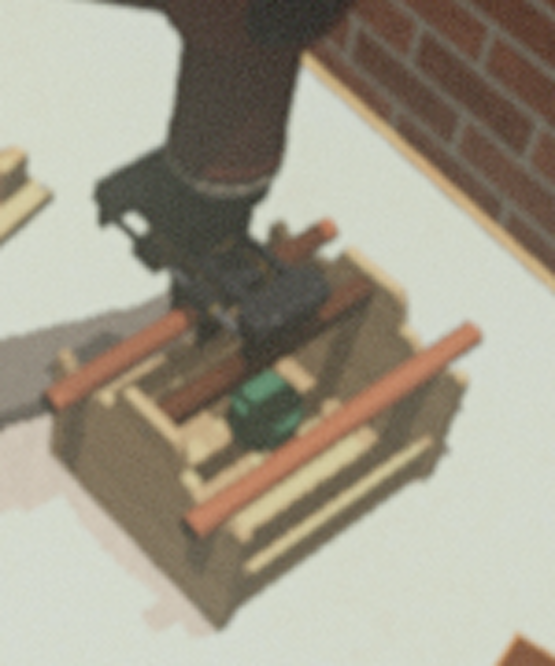

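Contact came at TCP z = 115.8 mm against 115.2 expected, so the pipe sits in the V notches. I'll release it, rise and check.

Run:
```python
from h import *
R=down(5.75-90)
arm.gripper_to(42); arm.hold(.3); st=arm.read_state(); p=st["position"]; print(st["gripper_width"],p)
arm.servo_line([p[0],p[1],330],R,feed=150,max_force=8)
arm.move_to([500,60,330],R)
for n,b in (("scene",(150,180,290,310)),("side",(290,150,440,310))):
    f=vision.grab_frame(n); save(f,"q_"+n,b,3.7)
    C=[copper(f,p,133.6,60) for p in (((183,236),(236,238)) if n=="scene" else ((378,245),(344,217)))]
    for c in C: print(n,c)
    for q,z in dict(tote=0,tote_rail=154).items():
        for d in finder.landmark_of(f,q): print(n,q,round(d["conf"],2),np.round(d["position"]),onz(f,d["position"],z).round())
print(arm.read_state()["clock"])
```

```text
42.327112160896675 [ 575.75156611 -107.3791459   115.12348752]
scene {'area': 650, 'px': [[169.2, 279.5], [195.6, 196.4]], 'mid': array([ 599.3, -247.7,  133.6]), 'L': np.float64(305.9), 'yaw': np.float64(5.58), 'ends': [array([ 447.1, -262.6,  133.6]), array([ 751.5, -232.8,  133.6])]}
scene {'area': 637, 'px': [[228.5, 279.2], [244.4, 196.2]], 'mid': array([ 574.1, -102.2,  133.6]), 'L': np.float64(305.7), 'yaw': np.float64(5.6), 'ends': [array([ 422. , -117.1,  133.6]), array([726.2, -87.3, 133.6])]}
scene tote 0.75 [214. 263.] [ 583. -180.    0.]
scene tote_rail 0.64 [208. 230.] [ 593. -176.  154.]
side {'area': 237, 'px': [[450.3, 351.7], [451.4, 315.5]], 'mid': array([ 579.5, -540.4,  133.6]), 'L': np.float64(94.6), 'yaw': np.float64(43.21), 'ends': [array([ 545. , -572.8,  133.6]), array([ 613.9, -508. ,  133.6])]}
side {'area': 237, 'px': [[450.3, 351.7], [451.4, 315.5]], 'mid': array([ 579.5, -540.4,  133.6]), 'L': np.float64(94.6), 'yaw': np.float64(43.21), 'ends': [array([ 545. , -572.8,  133.6]), array([ 613.9, -508. ,  133.6])]}
side tote 0.67 [355. 254.] [ 589. -177.    0.]
side tote 0.29 [253. 134.] [594. 494.   0.]
side tote_rail 0.76 [362. 227.] [ 584. -185.  154.]
18.3917
```

View pics/q_scene.png

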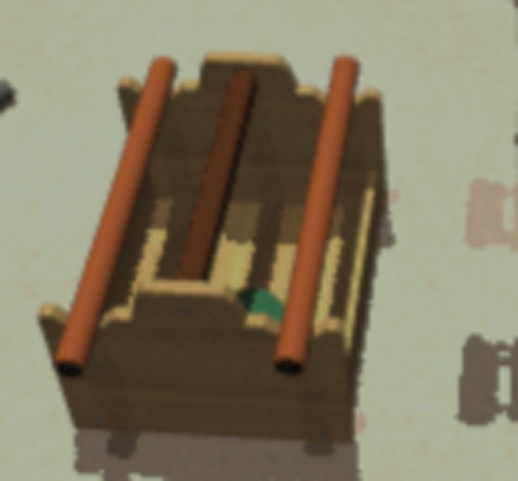

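View pics/q_side.png

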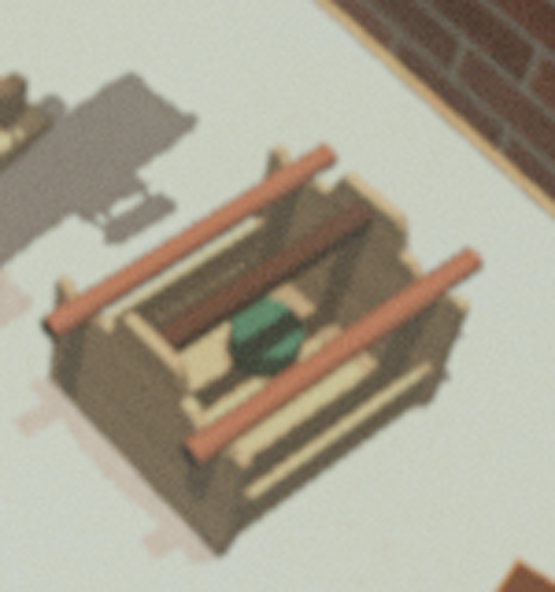

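Both pipes are seated. In the scene view the lines are 147.3 mm apart (148 expected) and parallel within 0.02°. The side-view colour fit locked onto the orange bin at (450,333), so I discard it. Now for the rail at about (585.5,-180.8), TCP z 135.

Run:
```python
from h import *
R=down(5.75-90); x,y=585.5,-180.8
arm.move_to([x,y,300],R); arm.gripper_to(55)
print(arm.servo_line([x,y,195],R,feed=120,max_force=8))
print(arm.servo_line([x,y,135],R,feed=70,max_force=8),arm.read_state()["position"])
arm.gripper_to(10); st=arm.read_state(); print(st["gripper_width"],st["position"],st["force"],st["clock"])
f=vision.grab_frame("scene"); save(f,"r_scene",(150,150,290,310),3.7)
f=vision.grab_frame("side"); save(f,"r_side",(290,130,440,310),3.7)
```

```text
False
False [ 585.84613656 -180.90547187  135.50737567]
19.561721106300155 [ 585.52409708 -180.17249916  134.97802255] [-0.74487683  2.99579305  0.904295  ] 22.7
```

View pics/r_side.png

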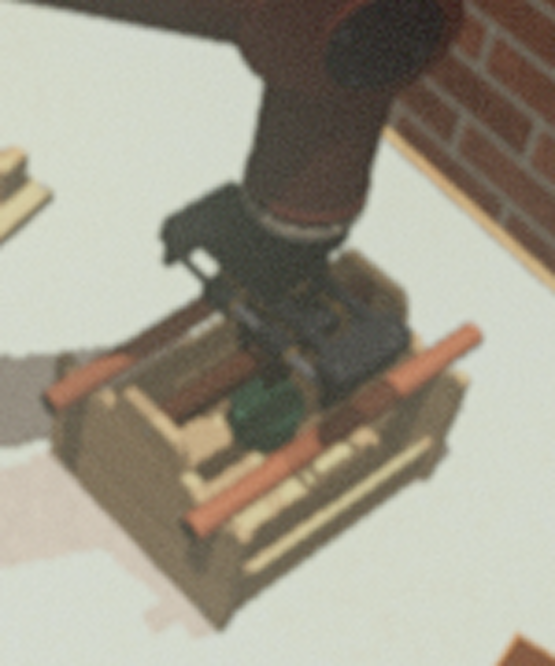

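View pics/r_scene.png

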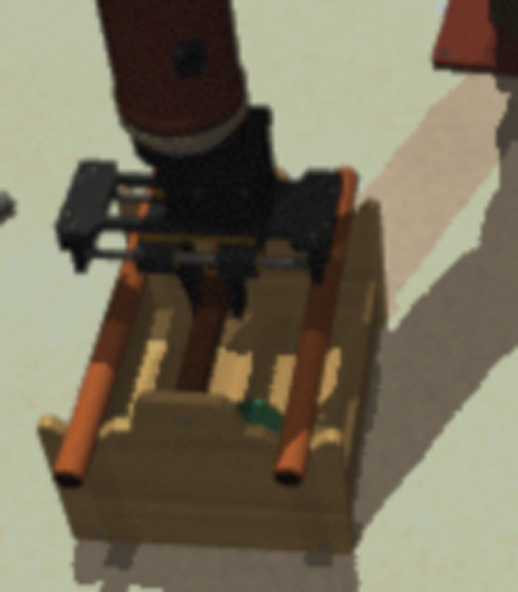

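The rail is gripped at 19.6 mm, with the fingers on the dark rail and the pipes untouched. First a small test lift, then the rest.

Run:
```python
from h import *
R=down(5.75-90); p=arm.read_state()["position"]
x,y=p[0],p[1]
def rep():
    st=arm.read_state(); print(np.round(st["position"],1),np.round(st["force"],2),np.round(st["torque"],3),round(st["gripper_width"],2),st["clock"])
rep()
arm.servo_line([x,y,150],R,feed=20); arm.hold(.3); rep()
f=vision.grab_frame("side"); save(f,"u_side",(290,100,460,310),3)
f=vision.grab_frame("scene"); save(f,"u_scene",(140,140,290,310),3.5)
```

```text
[ 585.5 -180.2  134.9] [-1.66  3.04  1.59] [ 0.696  0.245 -0.07 ] 19.68 22.8
[ 585.5 -180.2  149.9] [-0.38  0.63 -6.48] [ 0.013  0.116 -0.037] 19.74 24.0
```

View pics/u_side.png

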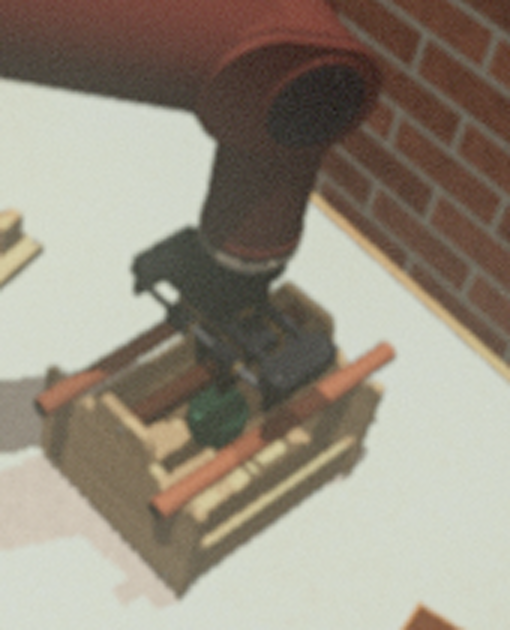

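View pics/u_scene.png

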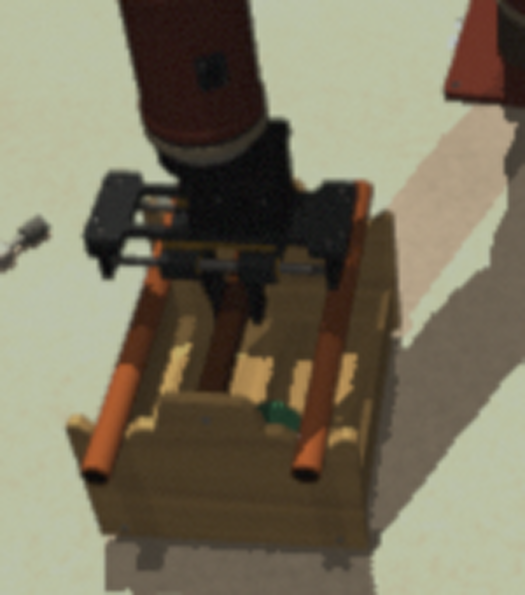

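The load on the wrist changed by about 8 N, roughly the loaded tote's 7 N weight, so it hangs free and looks level. I'll continue to 100 mm.

Run:
```python
from h import *
R=down(5.75-90); p=arm.read_state()["position"]
x,y=p[0],p[1]
def rep():
    st=arm.read_state(); print(np.round(st["position"],1),np.round(st["force"],2),np.round(st["torque"],3),round(st["gripper_width"],2),np.abs(st["qvel"]).max().round(3),st["clock"])
arm.servo_line([x,y,235],R,feed=40); arm.hold(.7); rep()
c={}
for n,b in (("scene",(130,110,300,310)),("side",(270,80,460,310))):
    f=vision.grab_frame(n); save(f,"v_"+n,b,2.9); c[n]=f
print(onz(c["scene"],(0,0),0)[:1])
rep()
```

```text
[ 585.5 -180.2  235. ] [ 0.29 -0.19 -7.64] [0.03  0.13  0.027] 19.61 0.078 27.075
[-1432.84001115]
[ 585.5 -180.2  235. ] [-0.01  0.31 -6.28] [0.055 0.193 0.001] 19.54 0.094 27.175
```

View pics/v_side.png

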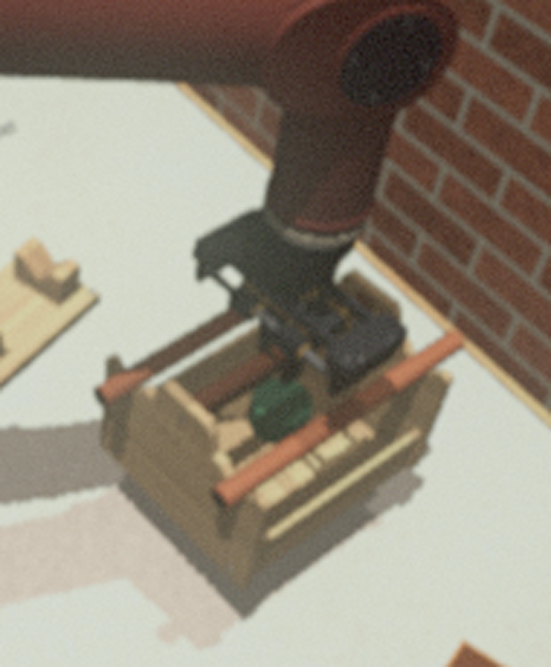

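View pics/v_scene.png

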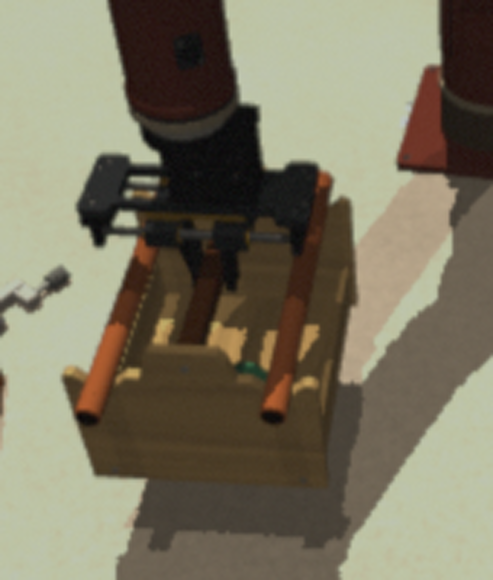

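The tote is up and looks level. A numeric tilt check: I'll shift the pre-lift pipe ends up by 100 mm, reproject them and compare.

Run:
```python
from h import *
f=vision.grab_frame("side"); h=f["img"].copy(); h[300:]=0
f2=dict(f); f2["img"]=h
c=copper(f2,(346,250),233.6,60); print(c)
for p in ((342.3,272.9),(419.1,219.6)):
    w=onz(f,p,133.6); print("side pred level",proj(f,w+[0,0,100]).round(1))
g=vision.grab_frame("scene")
for p in ((169.2,279.5),(228.5,279.2)):
    w=onz(g,p,133.6); print("scene pred level near ends",proj(g,w+[0,0,100]).round(1))
save(f,"x_side",(330,180,450,270),6); save(g,"x_scene",(140,200,260,290),6)
st=arm.read_state(); print(st["position"],st["clock"],f["shot"])
```

```text
{'area': 104, 'px': [[173.2, 47.9], [188.8, 39.0]], 'mid': array([490.1, 872.8, 233.6]), 'L': np.float64(85.7), 'yaw': np.float64(21.92), 'ends': [array([450.3, 856.8, 233.6]), array([529.9, 888.8, 233.6])]}
side pred level [[346.7 251.7]]
side pred level [[428.2 196.9]]
scene pred level near ends [[161. 254.]]
scene pred level near ends [[224.7 253.7]]
[ 585.50387734 -180.23712343  235.00254623] 27.275 28
```

View pics/x_side.png

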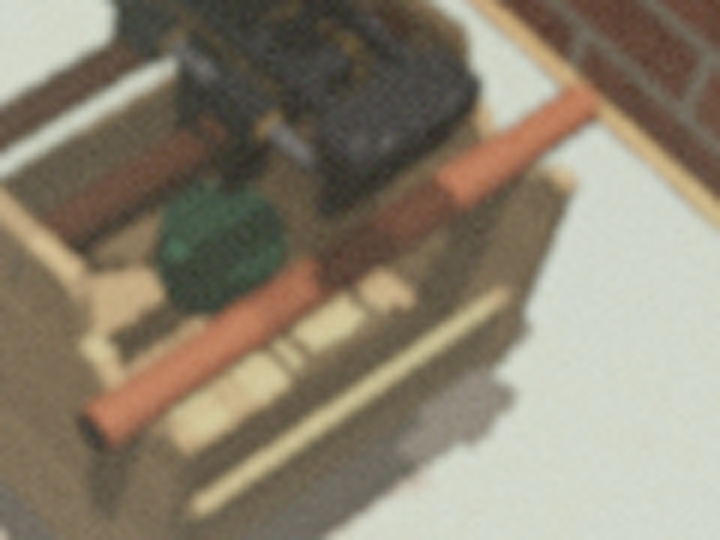

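View pics/x_scene.png

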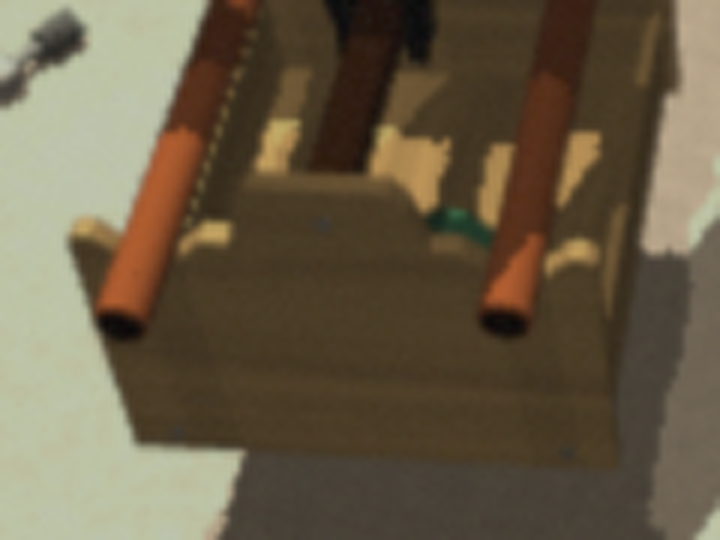

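Observed ends: side (345.5,251) and (428.3,196.3), scene (160.3,254.2) and (224,253.7). The level prediction was (346.7,251.7), (428.2,196.9), (161,254) and (224.7,253.7). All agree to about 1 px, so the tote is level at about 100 mm and the pipes are still seated. I'll hand it in.

Run:
```python
from h import *
arm.hold(.3); st=arm.read_state(); print(st["clock"],np.abs(st["qvel"]).max(),st["gripper_width"])
arm.finish_job()
```

```text
27.575 0.0716404659524262 19.59447474494938
the job is handed in; nothing more can be done
```

The job is handed in at 27.6 s of the 56 s allowed, with the arm holding the tote level about 100 mm above the bench. The interface reported no verdict.

**What I did:** I took the cut pipe from the ply cradle (not the green look-alike) and set it in the tote's empty notches. After letting go I gripped the tote by the middle of its rail and lifted it.

**Checks that agreed:**
- **Pipe seating:** contact came within 0.6 mm of the expected height. In the scene view the two pipes lay 147 mm apart (148 expected) and parallel.
- **Level when lifted:** the pipe ends I picked in two cameras match a level 100 mm lift to about 1 px.
- **Grip:** it held steady at 19.6 mm on the 20 mm rail. The wrist carried about 7 N, in line with the loaded tote's weight.

**Checks that failed or disagreed:**
- **Colour fit:** the automatic pipe fit locked onto the orange bin in one side view and onto something outside the tote in another. I discarded both results. It also cut the shadowed pipe short in the wrist view, so I read those ends by eye.
- **Tote position:** the scene and side cameras differed by about 6 mm, so I placed the tote mainly from the wrist view and the stowed pipe.
- **Stowed pipe:** by the scene view it sits about 11 mm further along the tote than the cut pipe. That should be within the 30 mm limit, and I left it alone.

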